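# Set the caliper tester to its fifth pressure step and start it

## Robot

A 6-joint arm with a two-finger parallel gripper is mounted at the origin on the work surface. World frame = base frame: x ahead of the robot, y to its left, z up, the work surface at z = 0. Lengths are in m, angles in rad, forces in N, time in s.
With the tool pointing down it reaches from about 0.35 to 0.8 m from the base axis. Payload 7.3 kg.
Tool frame: the origin (TCP) lies between the finger pads; the fingertips stand 25 mm ahead of it and the grasp point (between the pads) lies 6 mm ahead of it (r.tip_extent is the distance from the TCP to the fingertips, in m); z points along the fingers, y is the direction in which the jaws open and shut (so a half turn about z gives the same grasp; the last joint's range is limited). The gripper opens to 85 mm and grips with 20 to 120 N. Pads are 22 mm wide; open, the fingers measure 114 mm over their backs; the gripper's body (76 mm by 85 mm) begins 54 mm behind the grasp point. The pads swing forward as they close: fully open they stand 13 mm farther back than shut.
Start: joints at [0.988, 0.342, 1.524, -0, 1.275, -0.146], TCP at [0.222, 0.476, 0.256] pointing down, gripper open.
Joint ranges: [-2.53, 2.53], [-0.77, 2.02], [0.04, 2.7], [-1, 4.14], [0.28, 2.66], [-3.11, 3.11]. Speed limits (rad/s): [2.57, 2.57, 3.14, 3.14, 3.14, 3.14].

## Interface

Orientations are given as a unit quaternion [x, y, z, w].
In Python, from workcell import r, command_gripper, optics gives the robot as it stands. The module is installed in compiled form; this text tells all that it offers. Calls block until the motion is done:
- r.reach(position, orientation): joint-space move of the TCP to a pose.
- r.move_straight(position, orientation=None, speed=0.15, max_force=None): straight line of the TCP; orientation=None keeps the orientation; speed is the mean speed in m/s. With max_force (N) it stops when the force on the tool has changed by that much, and returns True; else False.
- r.movej(angles): joint-space move.
- command_gripper(opening, force=None): finger opening in m; force is the grip in N (None keeps the last); returns when the fingers have stopped.
- r.hold(seconds).
- r.solve_ik(position, orientation): joint angles nearest the present ones, or None.
- r.read_state(): the state.
- optics.get_image(name): name is "scene" or "top" or "wrist"; returns (picture, depth): 480x640x3 uint8, red, green, blue; 480x640 float32, m along the optical axis (not along the pixel's ray), 0 where there is no reading.
- optics.camera_model(name): a dict with "K" (3x3 intrinsics, pixels), "R" (3x3) and "t" (3): a world point X has camera coordinates R X + t; the wrist camera has in their place "tool_from_camera" (4x4, takes a point from camera to tool coordinates, whose origin is the TCP and whose axes are the flange's). Camera axes: x right, y down, z forward; pixel columns grow to the right and rows downward; lengths in m; the calibration is good to about 2 mm. A picture is of the moment at which its call begins: read the wrist's pose just before it. camera_model takes no time and is no camera call.
A pose or a line that the arm cannot do raises r.PlanningError and nothing moves.
- r.finish_job(): hands the job in, once; it reports no verdict.
The state is a dict: "time_s": time; "joint_positions": joint angles; "dq": joint speeds; "tau": joint torques, N m; "eef_pos": TCP position; "eef_rot": TCP orientation; "contact_force": force on the tool from outside, world axes, zero at the start; "torque": the same for the moment, N m; "grip_width": finger opening in m.
Only numpy, scipy, OpenCV 4.12 (cv2) and the standard library are available. Lean on these libraries where they do the work, as an engineer would, in place of code of your own. Each camera call takes 0.05 s, during which the arm holds its last target. There are 200 camera calls.

## Task

Push the yellow lever of the brake caliper tester's rotary selector round with a fingertip, click by click, to the fifth click position clockwise from the red off mark, never past it, and let it rest in that click. Then press the green start button right down and let it come up again, and finish with the hand clear. Only touch, do not grip anything, push the lever gently, and leave the red stop button and the tools and parts lying about alone.

Things in the scene. Friction and masses are not known exactly. Their poses are not given: they have to be found in the camera images.
- selector (a joint): Selector on the tester: yellow lever on an upright axis. Rad, 0 = at the red off mark, grows clockwise seen from above. Nine clicks (detents), one every 0.524 rad (30 degrees), 0 to 4.19; the fifth after red is 2.618. Between two clicks it snaps to the nearer; rests within 0.02 of a click. Starts at off or the first or second click. About 0.1 N m (3 N at 40 mm from the axis) turns it.
- lever_end (a point): Top of the lever's pointing end, 50 mm from the axis, 134 mm above the work surface. The lever is a straight bar 14 mm wide that runs from the round hub (radius 20 mm) to this end and fills heights 108 to 134 mm, with upright sides and a black line on top. It points from dial_axis to here, level.
- dial_axis (a point): On the selector's turning axis at the top of its hub, 134 mm above the work surface. Its x axis is the tester's x axis: the tick of click n lies at 120 - 30 n degrees, counter-clockwise from that x axis seen from above, so the red off mark (n = 0) is at +120 degrees and click 5 at -30 degrees.
- tester: Grey caliper pressure tester, a box 200 mm (its x) by 220 mm (its y) by 100 mm high, bolted down, its origin at the centre of its underside; the flat top is at 100 mm. The selector stands at the centre of the top on a black disc 148 mm across with a red tick (off) and eight white ticks 57 to 71 mm from the axis. Nothing else stands up from the top.
- start_station: Grey box 76 x 76 x 50 mm high, bolted down, origin at the centre of its underside, with the round green start button on top. It and the stop station may have changed places.
- start_button (a joint): Green start button, travel in m: 0 = up, 0.006 = fully down. Springs back up. Fully down takes 5 N.
- start_button_top (a point): Centre of the top face of the green button (34 mm across); its z axis points up, the button is pushed straight down.
- stop_button (a joint): Red stop button on the other station: same sizes and travel as the green one. Must not be pressed.
- stop_button_top (a point): Centre of the top face of the red stop button (34 mm across) on its yellow box, 76 x 76 x 50 mm.
- caliper: Loose aluminium brake caliper, about 100 x 80 x 57 mm high, lying on the right of the tester; origin at its underside. Leave alone.
- socket: Loose steel spanner socket, 28 mm across, 63 mm tall, standing between the robot and the tester; origin at the centre of its underside. Leave alone.
- spray_can: Loose red spray can, 60 mm across, 170 mm tall, standing; origin at the centre of its underside. Leave alone.
- spanner: Loose steel spanner 180 mm long lying flat behind the tester, beyond it from the robot; origin at the middle of its underside. Leave alone.

How it is judged:
On the way, in this order (a step that is already met when the one before it is completed fails the run):
1. the selector rests in the fifth click past the red mark (value of joint selector between 2.498 and 2.738 rad and velocity of joint selector between -0.1 and 0.1 rad/s and contact force between the fingers and selector below 0.1 N), for 0.2 s.
2. the green start button is pressed right down (value of joint start_button above 0.005 m), for 0.05 s.
At the end, for the whole second after the job is handed in: The selector rests within 0.12 rad of the fifth click (2.618 rad), both buttons are up (less than 1.5 mm down), the start button having been pressed at least 5 mm after the selector was set, and every loose thing lies within 25 mm of where it was (value of joint selector between 2.498 and 2.738 rad and value of joint each of start_button, stop_button below 0.0015 m and velocity of joint selector between -0.1 and 0.1 rad/s and distance of each of caliper, socket, spray_can, spanner from where it was at the start of the episode below 0.025 m); the robot touches nothing.
It fails at once if the selector is turned past the fifth click (beyond half way to the sixth) (value of joint selector above 2.88 rad).
It fails at once if start is pressed (3 mm) while the selector is not in the fifth click (value of joint start_button above 0.003 m and not (value of joint selector between 2.498 and 2.738 rad)).
It fails at once if the stop button is pressed (2 mm or more) (value of joint stop_button above 0.002 m).
It fails at once if the selector is gripped or forced (more than 30 N from the fingers) (contact force between the fingers and selector above 30 N).
It fails at once if a loose tool or part is lifted or shifted by more than 25 mm (distance of any of caliper, socket, spray_can, spanner from where it was at the start of the episode above 0.025 m).
It also fails if it takes over 64 s, if anything falls off the work surface, if the arm or the gripper's body presses on something with over 40 N, if the wrist force passes 120 N, or if a joint passes its speed limit or range.

## Working session

There is one attempt and no reset: what is moved stays moved. The work goes in short steps, each a Python script; the robot and the scene stay as the last script left them, time stands still between calls to the robot, and variables do not carry over. Pictures are saved under pics/ and viewed, about 8 in all and at most 12, crops included, and the job is handed in when it is done.

```bash
mkdir -p pics
python3 - <<'E'
from workcell import r, optics
import cv2,numpy as np
for n in("scene","top"):
    p,d=optics.get_image(n); cv2.imwrite(f"pics/{n}0.png",p[:,:,::-1]); np.savez(f"{n}0.npz",p=p,d=d,**optics.camera_model(n))
    m=optics.camera_model(n); print(n,np.round(m["K"],1).tolist(),np.round(-m["R"].T@m["t"],3),np.round(m["R"],3).tolist())
s=r.read_state();print(s["eef_rot"],s["time_s"],s["grip_width"],r.tip_extent); print(optics.camera_model("wrist"))
E
```

```text
scene [[517.7, 0.0, 319.9], [0.0, 517.7, 242.8], [0.0, 0.0, 1.0]] [0.886 0.593 0.963] [[-0.904, 0.427, 0.006], [0.33, 0.708, -0.624], [-0.271, -0.562, -0.781]]
top [[597.7, 0.0, 309.2], [0.0, 597.7, 239.7], [0.0, 0.0, 1.0]] [3.560e-01 1.000e-03 1.436e+00] [[-0.013, -1.0, 0.003], [-0.987, 0.012, -0.161], [0.161, -0.005, -0.987]]
[ 2.16668805e-01  9.76244927e-01 -6.35648865e-04 -2.58325158e-04] 0.1 0.08530532168183289 0.025
{'K': array([[367.953819  ,   0.        , 322.10819169],
       [  0.        , 367.953819  , 243.66524885],
       [  0.        ,   0.        ,   1.        ]]), 'tool_from_camera': array([[ 1.11153367e-04, -9.56302333e-01, -2.92379608e-01,
         7.42543924e-02],
       [ 9.99999994e-01,  1.05132953e-04,  3.63037568e-05,
        -8.89568527e-04],
       [-3.97863563e-06, -2.92379610e-01,  9.56302339e-01,
        -1.16451293e-01],
       [ 0.00000000e+00,  0.00000000e+00,  0.00000000e+00,
         1.00000000e+00]])}
```

View pics/top0.png

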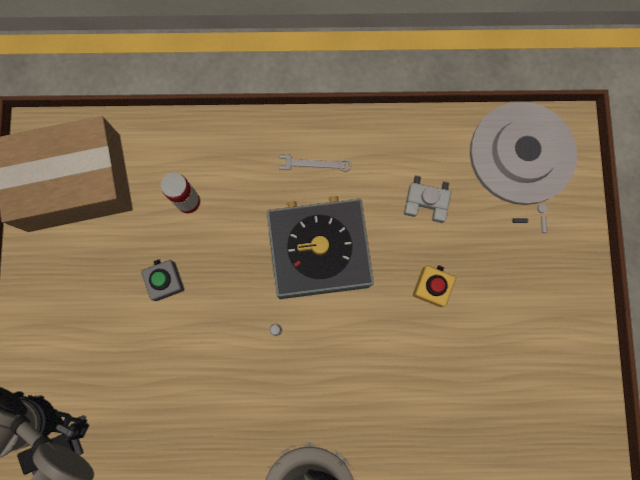

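View pics/scene0.png

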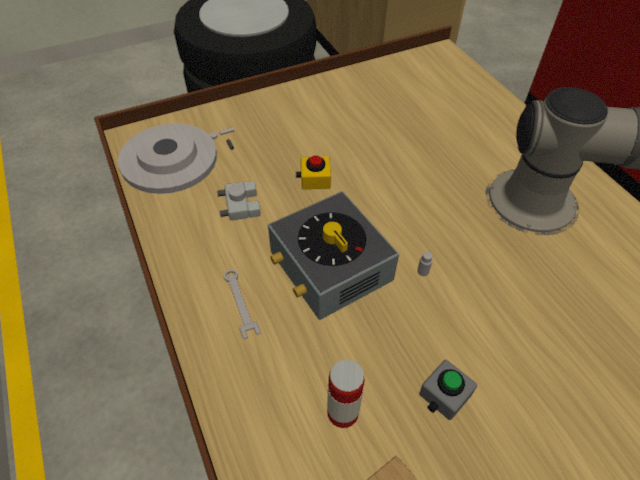

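```bash
cat > h.py <<'E'
import numpy as np,cv2
from scipy.spatial.transform import Rotation as Ro
def rays(m,uv,T=None):
    K=np.linalg.inv(m["K"]); uv=np.atleast_2d(uv).astype(float)
    v=np.c_[uv,np.ones(len(uv))]@K.T
    if T is None: return -m["R"].T@m["t"], v@m["R"]
    return T[:3,3], v@T[:3,:3].T
def plane(o,v,z): return o+v*((z-o[2])/v[:,2:3])
def tri(o1,v1,o2,v2):
    s=np.linalg.lstsq(np.c_[v1,-v2],o2-o1,rcond=None)[0]; a=o1+s[0]*v1;b=o2+s[1]*v2
    return (a+b)/2,np.linalg.norm(a-b)
def mask(p,hs,smin=130,vmin=60):
    h=cv2.cvtColor(p,cv2.COLOR_RGB2HSV); return ((h[...,0]>=hs[0])&(h[...,0]<=hs[1])&(h[...,1]>=smin)&(h[...,2]>=vmin)).astype(np.uint8)
def blobs(m,amin=30):
    n,l,s,c=cv2.connectedComponentsWithStats(m); return [(s[i,4],c[i],l==i) for i in range(1,n) if s[i,4]>=amin]
def down(yaw): # tool x axis at world angle yaw, z down
    return (Ro.from_euler('z',yaw)*Ro.from_euler('x',np.pi)).as_quat()
E
python3 - <<'E'
from h import *
R={}
for n in("top","scene"):
    z=np.load(n+"0.npz"); m={k:z[k] for k in"KRt"}
    for nm,hs,sm in(("green",(50,85),130),("yellow",(18,30),170),("red",(0,6),150),("red2",(174,180),150)):
        for a,c,l in blobs(mask(z["p"],hs,sm),12):
            if a<900: print(n,nm,a,c.round(1),plane(*rays(m,c),0.134 if nm=="yellow" else .1 if "red" in nm else .06).round(3)); R.setdefault((n,nm),rays(m,c))
a=R["top","green"];b=R["scene","green"];print(tri(a[0],a[1][0],b[0],b[1][0]))
E
```

```text
top green 107 [158.4 277.5] [[0.496 0.342 0.06 ]]
top yellow 19 [415.2 293.9] [[ 0.446 -0.235  0.134]]
top yellow 19 [431.3 301.9] [[ 0.428 -0.27   0.134]]
top red 74 [179.  194.5] [[0.682 0.291 0.1  ]]
top red 21 [296.7 263. ] [[0.521 0.022 0.1  ]]
top red 177 [437.5 284.7] [[ 0.468 -0.292  0.1  ]]
scene green 279 [452.2 379.7] [[0.489 0.339 0.06 ]]
scene yellow 716 [315.6 175.1] [[ 0.522 -0.187  0.134]]
scene yellow 476 [334.2 235. ] [[ 0.562 -0.01   0.134]]
scene yellow 73 [276.4 257.9] [[ 0.693 -0.005  0.134]]
scene yellow 88 [299.4 290. ] [[0.683 0.084 0.134]]
scene red 109 [315.5 160.8] [[ 0.486 -0.264  0.1  ]]
scene red 96 [632.8 172.5] [[-0.189  0.094  0.1  ]]
scene red 28 [358.6 248.4] [[0.518 0.02  0.1  ]]
scene red 339 [344.7 393.3] [[0.69  0.292 0.1  ]]
scene red 99 [341.7 422.7] [[0.717 0.335 0.1  ]]
scene red2 16 [589.6   3.5] [[-0.693 -0.584  0.1  ]]
scene red2 12 [603.2   5. ] [[-0.728 -0.556  0.1  ]]
scene red2 20 [585.7  12.2] [[-0.638 -0.544  0.1  ]]
scene red2 25 [621.8  13.6] [[-0.742 -0.487  0.1  ]]
scene red2 21 [620.1  24.1] [[-0.685 -0.438  0.1  ]]
scene red2 12 [561.   35.5] [[-0.462 -0.464  0.1  ]]
scene red2 12 [569.8  46.8] [[-0.441 -0.401  0.1  ]]
scene red2 12 [627.2  50.4] [[-0.587 -0.312  0.1  ]]
scene red2 12 [608.2  58.2] [[-0.502 -0.304  0.1  ]]
scene red2 20 [573.9  63.3] [[-0.389 -0.326  0.1  ]]
scene red2 14 [562.4  65.4] [[-0.35  -0.332  0.1  ]]
scene red2 13 [613.5  66.4] [[-0.484 -0.265  0.1  ]]
scene red2 15 [603.7  67.1] [[-0.455 -0.274  0.1  ]]
scene red2 21 [574.2  71.4] [[-0.36  -0.293  0.1  ]]
scene red2 20 [569.2  74.1] [[-0.337 -0.289  0.1  ]]
scene red2 12 [624.3  78.5] [[-0.467 -0.205  0.1  ]]
scene red2 12 [631.3  85.3] [[-0.459 -0.172  0.1  ]]
scene red2 20 [617.2  89.5] [[-0.408 -0.174  0.1  ]]
scene red2 13 [636.8 175.4] [[-0.19   0.106  0.1  ]]
(array([0.49428619, 0.34088859, 0.07002132]), np.float64(0.002561561258422113))
```

Run:
```python
from h import *
from workcell import r,optics,command_gripper
c=np.array([.558,-.015]);D=np.pi/180
for off in(0,180):
  for a in(96,36,-24):
    q=r.solve_ik([c[0],c[1],.139],down((a+off)*D)); print(off,a,None if q is None else np.round(q,2))
# looks
m=optics.camera_model("wrist")
command_gripper(0.0,20)
for i,(dx,dy) in enumerate(((0,0),(-.03,.05))):
    r.reach([c[0]+dx,c[1]+dy,.30],down(np.pi)); 
    s=r.read_state(); p,d=optics.get_image("wrist")
    T=np.eye(4);T[:3,:3]=Ro.from_quat(s["eef_rot"]).as_matrix();T[:3,3]=s["eef_pos"]
    np.savez(f"w{i}.npz",p=p,d=d,T=T@m["tool_from_camera"],K=m["K"]); cv2.imwrite(f"pics/w{i}.png",p[:,:,::-1])
print(s["time_s"],s["grip_width"],s["joint_positions"],s["contact_force"])
```

```text
0 96 [-0.16  0.52  1.59  0.    1.03 -0.27]
0 36 [-0.16  0.52  1.59 -0.    1.03  0.78]
0 -24 [-0.16  0.52  1.59 -0.    1.03  1.83]
180 96 [-0.16  0.52  1.59 -0.    1.03  2.87]
180 36 [-0.16  0.52  1.59  0.    1.03 -2.36]
180 -24 [-0.16  0.52  1.59  0.    1.03 -1.32]
3.4 -0.0004007696296947064 [-7.56135881e-02  3.17871551e-01  1.43600825e+00 -3.61344875e-05
  1.38710168e+00 -1.64935001e+00] [ 1.29763525 -0.38550696 -0.44252026]
```

View pics/w0.png

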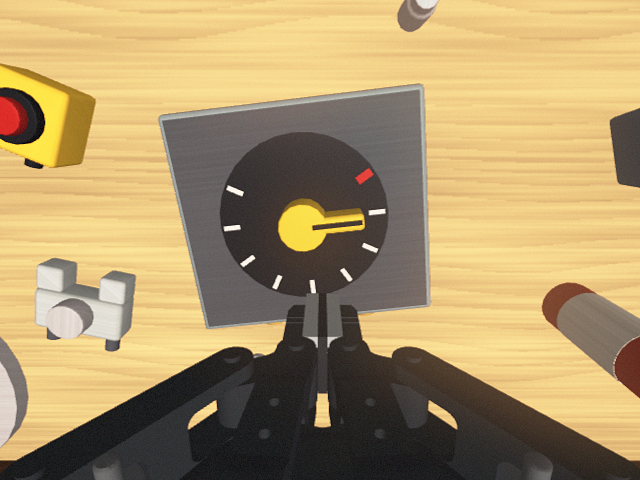

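Run:
```python
from h import *
from scipy.optimize import least_squares
H=[]
for i in(0,1):
    z=np.load(f"w{i}.npz");T=z["T"];m={"K":z["K"]};p=z["p"]
    # disc ticks: red tick, white ticks, on z=.101
    hsv=cv2.cvtColor(p,cv2.COLOR_RGB2HSV)
    yb=[b for b in blobs(mask(p,(20,32),170,120),300)]
    yb=[(a,c,l) for a,c,l in yb if np.linalg.norm(plane(*rays(m,c,T),.134)[0,:2]-[.555,0])<.06]
    a,c,l=max(yb,key=lambda b:b[0])
    wm=((hsv[...,1]<50)&(hsv[...,2]>190)).astype(np.uint8)
    pts=[]
    for nm,mm in(("w",wm),("r",mask(p,(0,8),150)|mask(p,(172,180),150))):
        for aa,cc,_ in blobs(mm,25):
            P=plane(*rays(m,cc,T),.101)[0]
            if np.linalg.norm(P[:2]-[.558,-.015])<.085 and aa<400: pts.append((nm,P[:2]))
    q=np.array([P for _,P in pts]); red=np.array([P for n,P in pts if n=="r"])[0]
    def ang(x): return np.deg2rad(120-30*np.arange(9))+x[2]
    def res(x):
        t=x[:2]+.064*np.c_[np.cos(ang(x)),np.sin(ang(x))]
        d=np.linalg.norm(q[:,None]-t[None],axis=2); k=d.argmin(1); return (q-t[k]).ravel()
    x=least_squares(res,[.558,-.015,np.deg2rad(6)]).x
    print(i,len(q),"axis",x[:2].round(4),"yaw",np.rad2deg(x[2]).round(2),"rms",np.sqrt((res(x)**2).mean()).round(4),"red ang",np.rad2deg(np.arctan2(*(red-x[:2])[::-1])).round(1))
    # lever: hub by distance transform (eroded top), lever end farthest pt
    dt=cv2.distanceTransform(l.astype(np.uint8),cv2.DIST_L2,5); hub=np.unravel_index(dt.argmax(),dt.shape)[::-1]
    yx=np.argwhere(l)[:,::-1]; P=plane(*rays(m,yx,T),.134)[:,:2]; dd=np.linalg.norm(P-x[:2],axis=1); f=P[dd>.03]-x[:2]
    print(" hub@.134",plane(*rays(m,hub,T),.134).round(4)," lever dir",np.rad2deg(np.arctan2(*f.mean(0)[::-1])).round(1),"max r",dd.max().round(4),"hubdepth",z["d"][hub[1],hub[0]])
    H.append(rays(m,hub,T))
    k=np.argwhere((z["d"]>0.05)&(z["d"]<.2)); d=z["d"]
    for row in(298,304,310,320): 
        w=np.where((d[row,280:370]>.05)&(d[row,280:370]<.2))[0]
        if len(w): dep=np.median(d[row,280+w]); print(" fing row",row,280+w.min(),280+w.max(),dep.round(3),"w",((w.max()-w.min()+1)*dep/368).round(4))
print("hub tri",tri(H[0][0],H[0][1][0],H[1][0],H[1][1][0]))
```

```text
0 9 axis [ 0.5579 -0.0312] yaw 6.5 rms 0.0001 red ang 126.5
 hub@.134 [[ 0.5578 -0.0365  0.134 ]]  lever dir 102.4 max r 0.0497 hubdepth 0.29313177
 fing row 298 306 339 0.146 w 0.0135
 fing row 304 306 339 0.141 w 0.0131
 fing row 310 289 356 0.138 w 0.0254
 fing row 320 287 358 0.13 w 0.0254
1 9 axis [ 0.5578 -0.0315] yaw 6.53 rms 0.0006 red ang 126.2
 hub@.134 [[ 0.5539 -0.036   0.134 ]]  lever dir 104.2 max r 0.0533 hubdepth 0.30159718
 fing row 298 306 339 0.146 w 0.0135
 fing row 304 306 339 0.141 w 0.0131
 fing row 310 289 356 0.137 w 0.0254
 fing row 320 287 358 0.13 w 0.0255
hub tri (array([ 0.55919061, -0.03801488,  0.12336755]), np.float64(0.0031436487053039387))
```

```bash
cat >> h.py <<'E'
AX=np.array([.558,-.0313]);YAW=6.5
def pose(th,z,off=.022,rad=.040):
    t=np.deg2rad(th);c,s=np.cos(t),np.sin(t)
    return [AX[0]+c*rad-s*off,AX[1]+s*rad+c*off,z],down(t)
E
python3 - <<'E'
from h import *
from workcell import r
r.reach(*pose(110,.22))
print(r.move_straight(*pose(110,.139),speed=.08,max_force=8))
r.hold(.2);f0=np.array(r.read_state()["contact_force"])
th=110
while th>66.5+7:
    th-=4
    hit=r.move_straight(*pose(th,.139),speed=.02,max_force=15)
    s=r.read_state();f=np.array(s["contact_force"])-f0;t=np.deg2rad(th)
    print(th,hit,f.round(1),"tang",(f@[-np.sin(t),np.cos(t),0]).round(2),round(s["time_s"],1))
    if hit: break
E
```

```text
False
106 False [-0.4  0.6 -0.4] tang 0.26 6.2
102 False [ 0.1 -0.1 -0.6] tang -0.03 6.5
98 False [ 0.4  0.3 -1.2] tang -0.42 6.8
94 False [-1.  -0.2 -0.4] tang 0.98 7.1
90 False [-2.   0.   0.3] tang 2.02 7.4
86 False [-1.9 -0.6  0.9] tang 1.81 7.7
82 False [-0.9 -0.1  0.5] tang 0.85 8.0
78 False [ 0.2  0.1 -0.1] tang -0.13 8.3
74 False [-0.5  1.   0. ] tang 0.8 8.7
70 False [ 0.8  0.3 -0.2] tang -0.69 9.0
```

Run:
```python
from h import *
from workcell import r,optics
th=70
while th>-14:
    th-=4
    hit=r.move_straight(*pose(th,.139),speed=.02,max_force=15)
    s=r.read_state();f=np.array(s["contact_force"]);t=np.deg2rad(th)
    print(th,hit,"tang",(f@[-np.sin(t),np.cos(t),0]).round(2),end="; ")
    if hit: break
r.move_straight(*pose(th+15,.139),speed=.05); r.move_straight(*pose(th+15,.22))
r.reach([AX[0],AX[1]+.015,.30],down(np.pi));m=optics.camera_model("wrist")
s=r.read_state();p,d=optics.get_image("wrist");print(s["time_s"],s["joint_positions"].__repr__())
cv2.imwrite("pics/w2.png",p[:,:,::-1])
T=np.eye(4);T[:3,:3]=Ro.from_quat(s["eef_rot"]).as_matrix();T[:3,3]=s["eef_pos"];T=T@m["tool_from_camera"]
np.savez("w2.npz",p=p,T=T,K=m["K"])
```

```text
66 False tang 0.07; 62 False tang 1.03; 58 False tang 2.19; 54 False tang 1.98; 50 False tang 0.28; 46 False tang 0.32; 42 False tang 0.5; 38 False tang -0.32; 34 False tang 0.66; 30 False tang 2.46; 26 False tang 0.76; 22 False tang -0.5; 18 False tang -0.36; 14 False tang 0.9; 10 False tang -1.45; 6 False tang 0.64; 2 False tang 1.69; -2 False tang 1.56; -6 False tang 1.62; -10 False tang -0.49; -14 False tang 0.95; 19.2 array([-1.66504201e-01,  3.75119611e-01,  1.35342635e+00,  2.33051312e-05,
        1.41330096e+00, -1.73691169e+00])
```

View pics/w2.png

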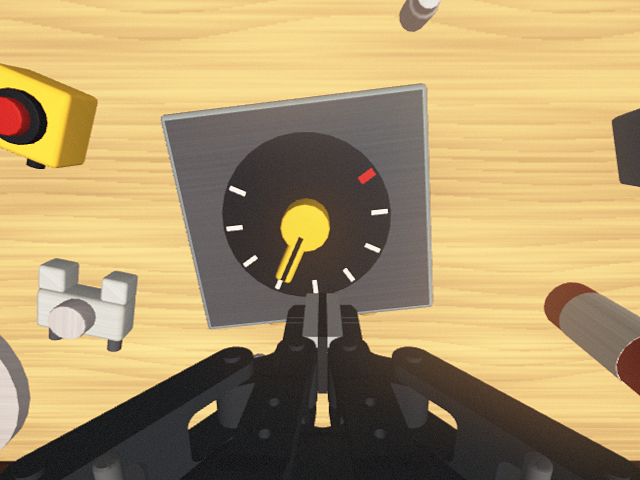

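Run:
```python
from h import *
from workcell import r,optics
r.reach([.494,.341,.20],down(np.pi/2+.6));m=optics.camera_model("wrist")
s=r.read_state();p,d=optics.get_image("wrist")
cv2.imwrite("pics/w3.png",p[:,:,::-1])
T=np.eye(4);T[:3,:3]=Ro.from_quat(s["eef_rot"]).as_matrix();T[:3,3]=s["eef_pos"];T=T@m["tool_from_camera"]
a,c,l=max(blobs(mask(p,(50,85),130)),key=lambda b:b[0])
zd=d[int(c[1]),int(c[0])];o,v=rays(m,c,T);print(c,a,s["time_s"],"depth pt",(o+v*zd).round(4),"plane .07",plane(o,v,.07).round(4))
z=np.load("top0.npz");mt={k:z[k] for k in"KRt"};o2,v2=rays(mt,[158.4,277.5]);print("tri",tri(o,v[0],o2,v2[0]))
```

```text
[318.94664932 241.11841249] 1537 20.6833 depth pt [[0.4522 0.401  0.3167]] plane .07 [[0.4921 0.3391 0.07  ]]
tri (array([0.49350371, 0.33947113, 0.07084239]), np.float64(0.0030514400715840368))
```

View pics/w3.png

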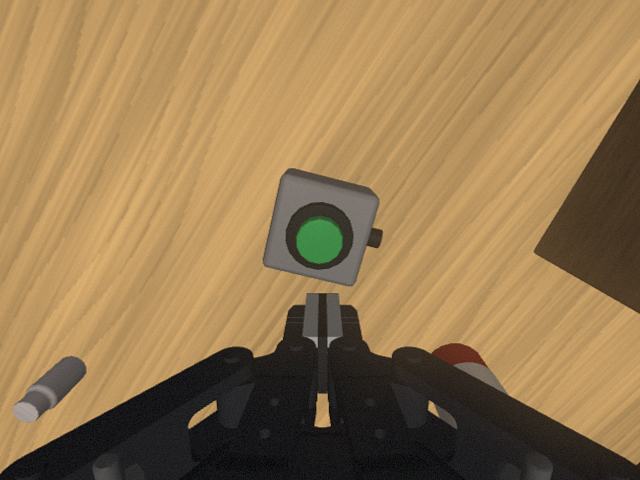

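Run:
```python
from h import *
from workcell import r,optics
q=down(np.pi/2+.6);x=[.4925,.3392]
r.move_straight([*x,.105],q,speed=.08);r.hold(.2)
f0=r.read_state()["contact_force"]
z=.105;hitz=None
while z>.080:
    z-=.0015
    hit=r.move_straight([*x,z],q,speed=.015,max_force=15)
    s=r.read_state();f=(s["contact_force"]-f0)[2];print(round(z,4),round(s["eef_pos"][2]-.025,4),round(f,1),hit,end="; ")
    if hit or f>9: break
r.hold(.2);s=r.read_state();print("\nheld",s["eef_pos"],(s["contact_force"]-f0).round(1),s["time_s"])
```

```text
0.1035 0.0784 1.1 False; 0.102 0.0768 0.4 False; 0.1005 0.0754 0.2 False; 0.099 0.0739 1.3 False; 0.0975 0.0724 -0.3 False; 0.096 0.0712 2.8 False; 0.0945 0.0696 3.0 False; 0.093 0.0681 5.3 False; 0.0915 0.0666 4.5 False; 0.09 0.066 10.8 False; 
held [0.49269218 0.3392833  0.09096672] [-1.1 -0.1 10.8] 24.975
```

Run:
```python
from h import *
from workcell import r,optics
q=down(np.pi/2+.6)
r.move_straight([.4925,.3392,.20],q,speed=.1)
r.movej([0.988,0.342,1.524,0,1.275,-0.146]);r.hold(.5)
print(r.read_state()["contact_force"],r.read_state()["time_s"])
p,d=optics.get_image("scene");a=cv2.imread("pics/scene0.png");cv2.imwrite("pics/scene1.png",p[:,:,::-1])
p,d=optics.get_image("top");cv2.imwrite("pics/top1.png",p[:,:,::-1])
for n in("top","scene"):
    D=cv2.absdiff(cv2.imread(f"pics/{n}0.png"),cv2.imread(f"pics/{n}1.png")).max(2)
    print(n,[(int(a),c.round()) for a,c,_ in blobs((cv2.medianBlur(D,3)>50).astype(np.uint8),10)])
```

```text
[-0.45170776  0.23809385  0.60989259] 27.9
top [(87, array([325., 230.])), (94, array([304., 246.])), (42, array([ 19., 393.])), (12, array([ 30., 396.])), (14, array([ 40., 396.])), (136, array([ 62., 408.])), (233, array([ 81., 426.])), (12, array([ 71., 422.])), (10, array([ 60., 431.]))]
scene [(159, array([316., 232.])), (110, array([343., 244.]))]
```

View pics/scene1.png

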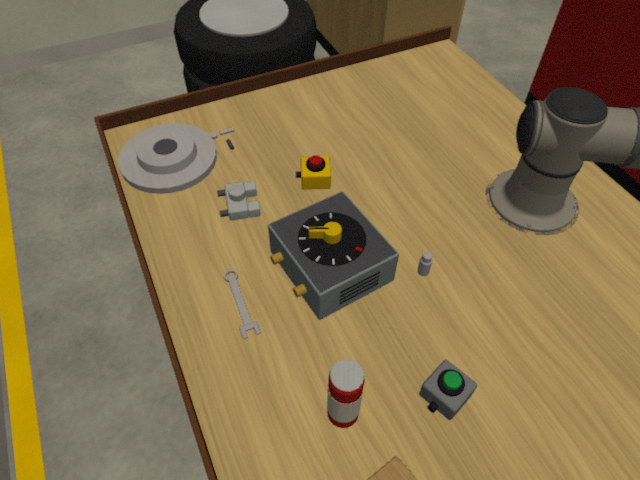

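The lever at (316,232) points at the fifth tick. Apart from the robot, it is the only thing that differs from the first pictures. The hand is clear and the green button is up.

```bash
python3 -c "
from workcell import r
r.finish_job()"
```

```text
the job is handed in; nothing more can be done
```

The selector is set to the fifth click, the green start button was pressed right down once, and the job is handed in at about 28 s of the 64 s allowed. `r.finish_job()` gives no verdict, so the result rests on my own checks.

- **Selector:** it started at click 1. I pushed it round with the closed fingertips, with force readings up to about 2.5 N, and then backed off. The wrist picture from above showed the lever on the fifth tick, and the last scene picture shows it still there. I judged the angle by eye from the pictures and did not measure it in radians.
- **Start button:** the fingertip met it at about 72 mm and stopped at 66 mm with 10.8 N held for 0.2 s, which matches the full 6 mm travel. It looks fully up again in the last picture.
- **Everything else:** comparing the first and last pictures from both fixed cameras shows only the lever and the arm changed. The stop button and the loose parts have not moved.

**Checks that disagreed:**
- My measurement of the hub's position was about 5 mm off the position from the ticks, most likely because of the black line on the lever. I used the ticks, which fitted to within 0.6 mm.
- The depth camera gave no reading on the green button, so I measured its height from two views instead.

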